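# Lock the coffee mill's grind setting

### The arm

A 7-joint arm with a two-finger parallel gripper is mounted at the origin on a cart in front of the work surface, level with it; the furniture and walls round the work are solid. World frame = base frame: x ahead of the robot, y to its left, z up, the work surface at z = 0. Lengths are in m, angles in rad, forces in N, time in s.
With the tool pointing down it reaches from about 0.4 to 0.85 m from the base axis. Payload 10.4 kg.
Tool frame: the origin (TCP) lies at the very end of the fingers, on their centre line; the grasp point (between the pads) lies 19 mm behind it (r.pinch_z is the distance from the TCP to the grasp point, in m); z points along the fingers, y is the line along which they close (so a half turn about z gives the same grasp; the last joint's range is limited). The gripper opens to 87 mm and grips with 3 to 60 N. Pads are 19 mm wide; open, the fingers measure 117 mm over their backs; the gripper's body (75 mm by 190 mm) begins 51 mm behind the grasp point.
Start: joints at [1.112, 0.332, -0.065, 1.46, 0.022, 1.35, -0.088], TCP at [0.264, -0.567, 0.223] pointing down, gripper open.
Joint ranges: [-2.6, 2.6], [-0.5, 2.12], [-1.47, 1.34], [0.16, 2.42], [-1.27, 4.41], [0.06, 2.06], [-2.6, 2.6]. Speed limits (rad/s): [2.22, 2.22, 2.79, 2.79, 3.14, 3.14, 3.14].

### API

Orientations are given as a unit quaternion [x, y, z, w].
In Python, from bench import r, camera gives the robot as it stands. The module is installed in compiled form; this text tells all that it offers.
- The arm moves only by the shell command python3 -m pendant 'ROWS' [FORCE]. ROWS is JSON, a list of rows, each an object with "dp": the shift along the tool's x, y, z as a fraction of full scale, a list of three; "rotation": the turn, a rotation vector about the tool's x, y, z as a fraction of full scale, a list of three; "jaw": the opening, from 0 (shut) to 1 (fully open). A call has 1 to 8 rows; each row is the pose to reach, as a shift and turn from the pose commanded when the call began, along the tool's axes at that moment, turning the shorter way round; what a row does not reach only later rows make up. Full scale, the value 1, is 0.15 m for a shift and 2 pi rad for a turn. A row lasts 1/8 s, in which the tool goes at most 62.5 mm and 10.7 degrees, less where a joint would pass 70% of its speed; a pose out of reach is approached as far as the arm can. A call with a number of a shift or a turn outside -1 to 1 is refused whole. A call with a gripper value outside its range is refused whole. The fingers move at their own pace and stop on an object; FORCE is the grip in N (left out, the last holds). Time passes only in rows, so rows that repeat a pose let the fingers close. It gives the time, the measured TCP pose, the force, the opening and the grip force at its end, in the units of the state.
- r.read_state(): the state, without advancing time (a new reading comes with each control period).
- camera(name): name is "scene" or "top" or "wrist"; returns a dict with "image" (480x640x3 uint8, red, green, blue), "z_map" (480x640 float32, m along the optical axis (not along the pixel's ray), 0 where there is no reading), "mtx" (3x3 intrinsics, pixels), "T" (4x4, takes a point from camera to world coordinates). Camera axes: x right, y down, z forward; pixel columns grow to the right and rows downward; lengths in m; the calibration is good to about 2 mm. A picture is of the moment at which its call begins.
- r.close_job(): hands the job in; it is judged then, once.
The state is a dict: "time": time; "joint_positions": joint angles; "joint_vel": joint speeds; "joint_torque": joint torques, N m; "ee_pos": TCP position; "eef_rot": TCP orientation; "ft_force": force on the tool from outside, world axes, zero at the start; "torque": the same for the moment, N m; "width": finger opening in m; "grip_force": force on a finger pad.
Only numpy, scipy, OpenCV 4.12 (cv2) and the standard library are available. Lean on these libraries where they do the work, as an engineer would, in place of code of your own. Each camera call takes 0.05 s, during which the arm holds its last target. There are 200 camera calls.

### The job

The coffee mill's hopper is off so that its grind can be set. Fit the flat key over the tang of the spindle with its handle on the anticlockwise side of the upright index pin; with the key bearing clockwise against the pin, so that it keeps the spindle from turning and the pointer stands at the long mark, swing the locknut's lever clockwise (seen from above) until the nut is firmly tight. Then lift the key off and lay it flat on the table clear of the mill, leaving the pointer on the mark and the other things where they are.

Things in the scene. Friction and masses are not known exactly. Their poses are not given: they have to be found in the camera images.
- mill: coffee mill without its hopper, fixed to the table: grey round casing (132 mm across, open aluminium top plate 98 mm above the table) on a black foot plate 150x128 mm, black chute box on its front (-x side at yaw 0). Origin: on the table under the spindle's axis; z up
- index_pin (a point): top of the upright steel index pin, 8 mm thick, fixed to the top plate 55 mm from the spindle's axis; it stands from 98 to 140 mm above the table
- long_mark (a point): middle of the long dark line on the top plate's scale (short ticks every 8 degrees on both sides), 56 mm from the spindle's axis: the setting wanted
- tang_top (a point): top centre of the spindle's tang, on the spindle's axis, 140 mm above the table. The tang is an upright flat 26 mm long (this point's x axis runs along it; its +x side is nearest the index pin) and 8 mm thick, 14 mm high, on a round shoulder 40 mm across whose top is 123 mm above the table; on the tang a lead-in 22x4 mm, 3 mm high
- pointer_tip (a point): tip of the dark pointer that is fixed to the spindle's shoulder, 55 mm from the axis, 120 mm above the table. It lies a quarter turn clockwise of the tang's +x direction
- spindle (a joint): turn of the spindle (the inner, threaded part with tang and pointer), rad, clockwise from above positive; 0 = pointer at the long mark; starts at -0.65 to -0.3. Turns easily (0.06 Nm): the locknut drags it along unless the key holds it. With the key bearing clockwise on the pin and the play taken up by the nut's pull it stands within 0.1 of 0
- locknut (a joint): turn of the locknut relative to the spindle on its thread, rad, clockwise from above positive; 0 = just meets its seat, it starts loose at -1.1 to -0.5. Thread drag 0.22 Nm
- lever (a joint): how tight the nut is pulled up once it has met its seat, rad: 0 until then, and it stays where it is left. Pulling up takes 0.36 Nm rising by 2 Nm per rad; firmly tight from 0.07 (about 6 N pushed at point lever_push); it springs back to at most about 0.18; it ends at 0.25
- lever_push (a point): point on the locknut's lever, 82 mm from the axis, mid-section, 108 mm above the table; x axis outward along the bar. Bar 12 mm wide, 9 mm high, runs out over the plate's edge (66 mm from the axis) to a 23 mm ball knob centred at 101 mm; nothing lies under it outside the plate. Seated at the mark it heads 158 deg anticlockwise of the mill's x; starts 45 to 100 deg anticlockwise of that
- key: flat steel setting key, 6 mm thick, 140 g, lying on the table. Origin: centre of its slot, on the underside; x axis along the handle. Slot right through, 29 mm along x by 10.5 mm along y. Head from x = -60 to 31 mm, 44 mm wide; handle 16 mm wide, ends at x = 112 mm. On the tang its underside is 123 mm above the table, handle along the tang's +x (play about 0.1 rad)
- key_tab (a point): grip of the key: an upright black tab on the handle side, 28 mm long along the key's x, 10 mm thick along its y, 30 mm high (6 to 36 mm above the key's underside). The point is on its middle plane at x = 38 mm, 26 mm above the underside. The ice maker and coffee machine stand left of and behind the key's place: come to it from the robot's side and from above
- hopper: the mill's smoky plastic bean hopper standing mouth down, 100 mm across, 88 mm high; leave it
- creamer0: creamer pod, 37 mm across, 21 mm high; leave it
- creamer1: creamer pod, 37 mm across, 21 mm high; leave it
- teaspoon: teaspoon, 130 mm long, lying flat; leave it

How it is judged:
By the outcome, as a careful person would: the job done as asked, in the order asked, and still so for the second after the job is handed in, with the robot touching nothing.
It also fails if it takes over 72 s, if anything falls off the work surface, if the arm or the gripper's body presses on something with over 40 N, if the wrist force passes 120 N, or if a joint passes its speed limit or range.

## Working session

There is one attempt and no reset: what is moved stays moved. The work goes in short steps, Python scripts to look and compute and a shell command to move; the robot and the scene stay as the last step left them, time stands still between calls to the robot, and variables do not carry over. Pictures are saved under pics/ and viewed, at most 12 in all, crops included, and the job is handed in when it is done.

```bash
mkdir -p pics
cat > h.py <<'E'
import numpy as np, cv2
from bench import r, camera
from scipy.spatial.transform import Rotation as R
def cloud(c):
    z=c["z_map"];K=c["mtx"];v,u=np.mgrid[0:480,0:640]
    p=np.stack([(u-K[0,2])/K[0,0]*z,(v-K[1,2])/K[1,1]*z,z],-1)
    return p@c["T"][:3,:3].T+c["T"][:3,3]
def ray(c,uv,h):
    d=np.linalg.inv(c["mtx"])@np.array([uv[0],uv[1],1.]);d=c["T"][:3,:3]@d;o=c["T"][:3,3]
    return o+d*(h-o[2])/d[2]
def save(c,n): cv2.imwrite("pics/"+n,c["image"][:,:,::-1])
E
python3 - <<'E'
from h import *
import pickle
D={n:camera(n) for n in("scene","top","wrist")}
pickle.dump(D,open("d0.pkl","wb"))
for n in("scene","top"): save(D[n],n+"0.png")
for n in D: print(n,D[n]["T"].round(3).tolist(),D[n]["mtx"].round(1).tolist())
s=r.read_state();print({k:np.round(v,3).tolist() for k,v in s.items()},r.pinch_z)
E
```

```text
scene [[-0.673, -0.405, 0.619, -0.0], [-0.74, 0.359, -0.569, 0.544], [0.008, -0.841, -0.541, 0.581], [0.0, 0.0, 0.0, 1.0]] [[436.7, 0.0, 321.9], [0.0, 436.7, 234.8], [0.0, 0.0, 1.0]]
top [[-0.017, -0.991, 0.13, 0.415], [-1.0, 0.018, 0.005, 0.027], [-0.007, -0.13, -0.992, 0.963], [0.0, 0.0, 0.0, 1.0]] [[457.5, 0.0, 322.8], [0.0, 457.5, 241.1], [0.0, 0.0, 1.0]]
wrist [[0.422, -0.87, -0.255, 0.333], [-0.906, -0.406, -0.118, -0.535], [-0.001, 0.281, -0.96, 0.384], [0.0, 0.0, 0.0, 1.0]] [[382.8, 0.0, 316.3], [0.0, 382.8, 239.2], [0.0, 0.0, 1.0]]
{'time': 0.15, 'joint_positions': [1.112, 0.333, -0.065, 1.461, 0.022, 1.35, -0.089], 'joint_vel': [0.002, -0.003, -0.001, -0.002, -0.002, 0.002, 0.001], 'joint_torque': [0.001, -62.363, 0.024, -39.014, -0.062, 0.037, 0.0], 'ee_pos': [0.264, -0.566, 0.222], 'eef_rot': [0.976, 0.216, -0.0, -0.001], 'ft_force': [-0.373, 0.23, -0.147], 'torque': [-0.021, -0.075, 0.003], 'grip_force': 0.0, 'width': 0.087} 0.0187
```

View pics/top0.png

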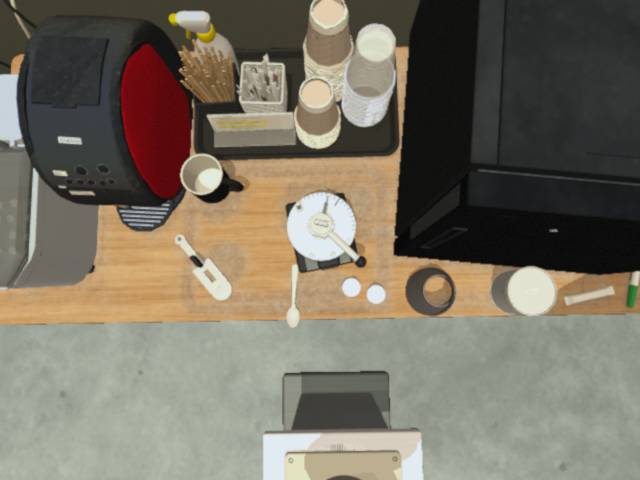

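View pics/scene0.png

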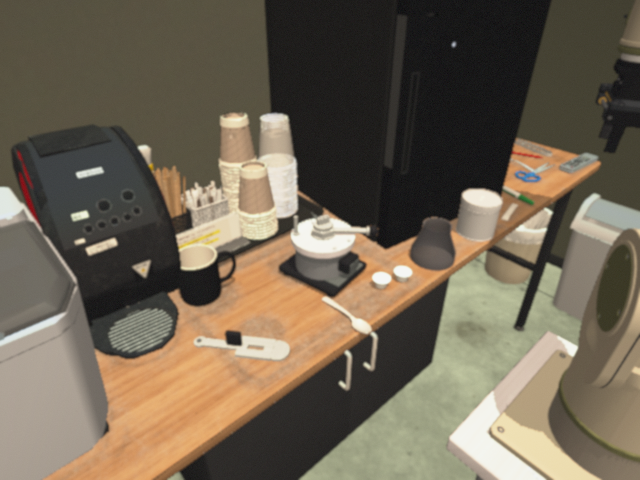

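Run:
```python
from h import *
import pickle
D=pickle.load(open("d0.pkl","rb"));c=D["top"];im=c["image"]
a=cv2.resize(im[180:280,270:370],(500,500),interpolation=cv2.INTER_CUBIC)
s=D["scene"]["image"];b=cv2.resize(s[205:295,270:390][:, :],(480,360),interpolation=cv2.INTER_CUBIC)
k=cv2.resize(im[228:308,168:240],(270,300),interpolation=cv2.INTER_CUBIC)
o=np.zeros((600,800,3),np.uint8);o[:500,:500]=a;o[:300,505:775]=k;
b=cv2.resize(b,(295,221));o[310:531,503:798]=b
cv2.imwrite("pics/crop0.png",o[:,:,::-1])
# key mask top view
P=cloud(c);hsv=cv2.cvtColor(im,cv2.COLOR_RGB2HSV)
m=np.zeros((480,640),np.uint8);m[228:308,168:240]=((hsv[228:308,168:240,1]<70)&(hsv[228:308,168:240,2]>150))*255
n,l,st,ce=cv2.connectedComponentsWithStats(m);i=1+np.argmax(st[1:,4]);print(st[1:].tolist())
for n_ in [(203,268),(196,258),(322,226),(322,220),(310,240),(347,250),(360,262)]:
    print(n_,P[n_[1],n_[0]].round(3))
blk=np.zeros_like(m);blk[240:280,180:215]=(im[240:280,180:215].max(2)<90)*255
ys,xs=np.nonzero(blk);print("tab px",xs.mean(),ys.mean(),len(xs),[ray(c,(xs.mean(),ys.mean()),h).round(4) for h in(0.006,.036)],P[ys,xs].mean(0), np.percentile(P[ys,xs,2],[10,50,90]))
ys,xs=np.nonzero(m);pts=np.array([ray(c,(x,y),.006)[:2] for x,y in zip(xs,ys)])
(cx,cy),wh,an=cv2.minAreaRect((pts*1000).astype(np.float32));print(cx,cy,wh,an)
mu=pts.mean(0);w,v=np.linalg.eigh(np.cov(pts.T));print(mu,v[:,1])
# mill ring plate
sel=(np.abs(P[...,2]-.098)<.006)&(np.hypot(P[...,0]-.43,P[...,1]-.03)<.12)
ys,xs=np.nonzero(sel);print(len(xs));q=P[sel][:,:2]
hull=cv2.convexHull((q*1000).astype(np.float32));print(cv2.minEnclosingCircle(hull))
```

```text
[[175, 234, 57, 67, 1129]]
(203, 268) [0.488 0.284 0.004]
(196, 258) [0.507 0.294 0.023]
(322, 226) [0.553 0.032 0.125]
(322, 220) [0.564 0.031 0.124]
(310, 240) [0.53  0.055 0.099]
(347, 250) [ 0.509 -0.014  0.11 ]
(360, 262) [ 0.485 -0.037  0.12 ]
tab px 196.13698630136986 260.972602739726 73 [array([0.5025, 0.2982, 0.006 ]), array([0.4998, 0.2897, 0.036 ])] [0.50020771 0.29098    0.03141722] [0.0174467 0.034747  0.0387612]
491.4311828613281 286.2173156738281 (172.09756469726562, 47.12343215942383) 40.88271713256836
[0.47777541 0.27415544] [-0.77121572 -0.63657388]
1123
((532.0687255859375, 33.207950592041016), 60.3177375793457)
```

View pics/crop0.png

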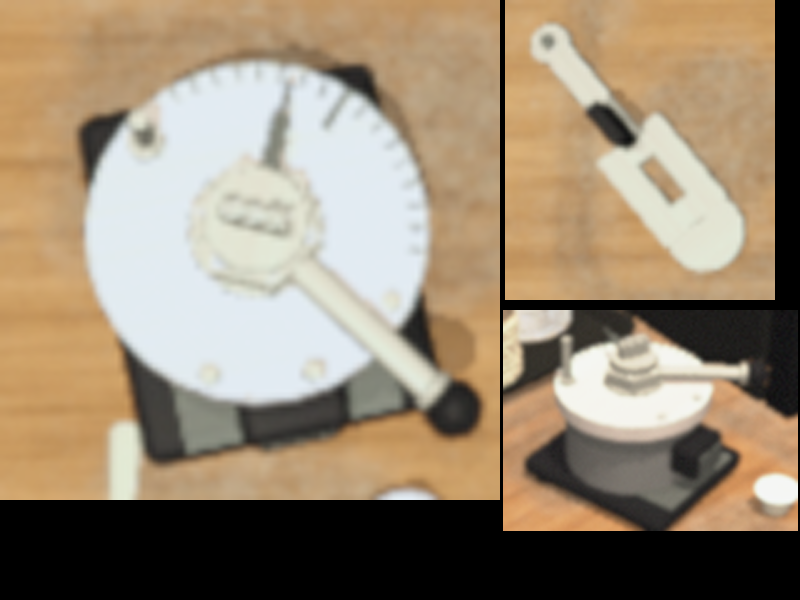

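```bash
cat >> h.py <<'E'
def go(p,yaw,s=None):
    s=s or r.read_state();q=R.from_quat(s["eef_rot"]);M=q.as_matrix()
    c,n=np.cos(np.radians(yaw)),np.sin(np.radians(yaw))
    W=np.array([[c,n,0],[n,-c,0],[0,0,-1]]).T
    print("dp",(M.T@(np.array(p)-s["ee_pos"])/.15).round(4),"rot",((q.inv()*R.from_matrix(W)).as_rotvec()/2/np.pi).round(4),"yaw",np.degrees(np.arctan2(M[1,0],M[0,0])).round(2),"tcp",np.round(s["ee_pos"],4))
E
python3 - <<'E'
from h import *
import pickle
D=pickle.load(open("d0.pkl","rb"))
P=np.concatenate([cloud(D[n])[D[n]["z_map"]>0] for n in("top","scene")])
def box(c,yaw,hx,hy,z0,name):
    d=P[:,:2]-c;a=np.radians(yaw);u=d[:,0]*np.cos(a)+d[:,1]*np.sin(a);v=-d[:,0]*np.sin(a)+d[:,1]*np.cos(a)
    m=(P[:,2]>z0)&(P[:,2]<.6)&(u>-hx-.02)&(u<hx+.12)&(abs(v)<hy+.02)
    print(name,m.sum(),P[m].max(0).round(3) if m.any() else"",P[m].min(0).round(3) if m.any() else "")
    q=P[m]; 
    if len(q): print(np.c_[u[m],v[m],q[:,2]][::max(1,len(q)//6)].round(3))
box([.50,.29],40,.04,.095,.07,"key")
box([.56,.07],78,.04,.095,.165,"mill")
m=(P[:,2]>.15)&(P[:,0]>.2)&(P[:,0]<.7)
for y in np.arange(-.6,.6,.1):
    k=m&(abs(P[:,1]-y)<.05); print(round(y,2),k.sum(),P[k,0].min().round(3) if k.any() else "")
go([.42,-.42,.25],24.8)
E
```

```text
key 14933 [0.696 0.43  0.333] [0.583 0.247 0.07 ]
[[ 0.16  -0.092  0.333]
 [ 0.125 -0.053  0.285]
 [ 0.107 -0.06   0.161]
 [ 0.152 -0.032  0.29 ]
 [ 0.108 -0.022  0.222]
 [ 0.154  0.037  0.191]
 [ 0.159  0.009  0.091]]
mill 0  
-0.6 586 0.258
-0.5 6719 0.202
-0.4 5690 0.463
-0.3 16433 0.475
-0.2 30097 0.486
-0.1 30248 0.496
-0.0 0 
0.1 0 
0.2 0 
0.3 7418 0.585
0.4 16526 0.583
0.5 23335 0.437
dp [ 1.3564 -0.4447 -0.1867] rot [-0.0002  0.      0.0005] yaw 24.97 tcp [ 0.2637 -0.5663  0.2219]
```

```bash
python3 -m pendant '[{"dp":[0.81,-0.65,-0.2],"rotation":[0,0,0],"jaw":1},{"dp":[0.81,-0.65,-0.2],"rotation":[0,0,0],"jaw":1},{"dp":[0.81,-0.65,-0.2],"rotation":[0,0,0],"jaw":1}]' 50
python3 -m pendant '[{"dp":[0.54,-0.85,0],"rotation":[0,0,0],"jaw":1},{"dp":[0.54,-0.85,0],"rotation":[0,0,0],"jaw":1},{"dp":[0.54,-0.85,0],"rotation":[0,0,0],"jaw":1}]'
python3 -c "
from h import *
print(r.read_state()['joint_positions']);go([.374,-.126,.25],25);go([.434,.004,.25],25)"
```

```text
time: 0.52
ee_pos: [0.3347, -0.424, 0.2532]
eef_rot: [0.976, 0.218, 0.0, 0.0]
ft_force: [0.4, -0.9, 0.1]
width: 0.0869
grip_force: 0.0
time: 0.9
ee_pos: [0.353, -0.2739, 0.2527]
eef_rot: [0.976, 0.218, 0.0, 0.0]
ft_force: [1.1, -0.4, 0.9]
width: 0.0871
grip_force: 0.0
[ 0.84962158 -0.065846   -0.2770656   1.84320055 -0.01809669  1.36144391
 -0.55447819]
dp [ 0.5461 -0.8327  0.0175] rot [0.0001 0.     0.0005] yaw 25.18 tcp [ 0.353  -0.2739  0.2527]
dp [ 1.2768 -1.4468  0.0172] rot [0.0001 0.     0.0005] yaw 25.18 tcp [ 0.353  -0.2739  0.2527]
```

```bash
python3 -m pendant '[{"dp":[0.54,-0.84,0],"rotation":[0,0,0],"jaw":1},{"dp":[0.54,-0.84,0],"rotation":[0,0,0],"jaw":1},{"dp":[0.54,-0.84,0],"rotation":[0,0,0],"jaw":1}]'
python3 -m pendant '[{"dp":[0.73,-0.62,0],"rotation":[0,0,0],"jaw":1},{"dp":[0.73,-0.62,0],"rotation":[0,0,0],"jaw":1},{"dp":[0.73,-0.62,0],"rotation":[0,0,0],"jaw":1},{"dp":[0.73,-0.62,0],"rotation":[0,0,0],"jaw":1}]'
python3 - <<'E'
from h import *
import pickle
c=camera("wrist");pickle.dump(c,open("w1.pkl","wb"));save(c,"w1.png")
go([.43,.19,.26],40)
E
```

```text
time: 1.27
ee_pos: [0.3729, -0.1255, 0.2527]
eef_rot: [0.976, 0.218, 0.0, 0.0]
ft_force: [1.4, -1.7, -0.1]
width: 0.0873
grip_force: 0.0
time: 1.78
ee_pos: [0.4328, 0.003, 0.2524]
eef_rot: [0.976, 0.218, -0.0, -0.0]
ft_force: [-0.7, -0.2, 0.4]
width: 0.0871
grip_force: 0.0
dp [ 0.5162 -1.1452 -0.0514] rot [-0.      0.0001 -0.0416] yaw 25.01 tcp [0.4324 0.0016 0.2523]
```

View pics/w1.png

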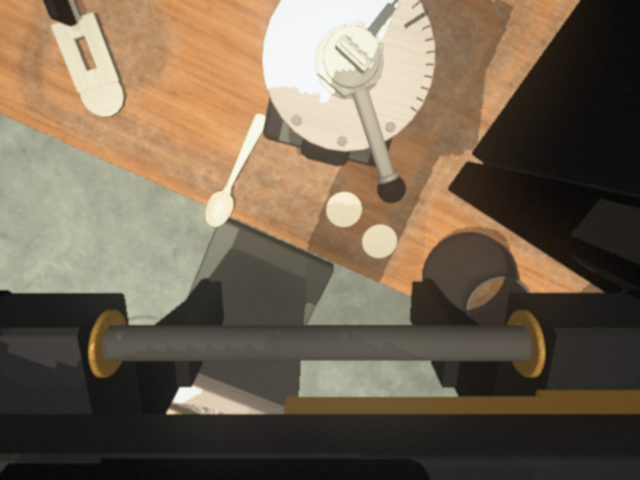

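```bash
python3 -m pendant '[{"dp":[0.28,-0.7,-0.1],"rotation":[0,0,0],"jaw":1},{"dp":[0.28,-0.7,-0.1],"rotation":[0,0,0],"jaw":1}]'
python3 -m pendant '[{"dp":[0.28,-0.7,0],"rotation":[0,0,-0.0416],"jaw":1},{"dp":[0.28,-0.7,0],"rotation":[0,0,-0.0416],"jaw":1},{"dp":[0.28,-0.7,0],"rotation":[0,0,-0.0416],"jaw":1},{"dp":[0.28,-0.7,0],"rotation":[0,0,-0.0416],"jaw":1}]'
python3 - <<'E'
from h import *
import pickle
c=camera("wrist");pickle.dump(c,open("w2.pkl","wb"));save(c,"w2.png")
P=cloud(c);Z=P[...,2]
print(r.read_state()["joint_positions"].round(2))
m=(Z>.003)&(Z<.012)&(P[...,0]<.6)&(P[...,1]>.2)&(np.hypot(P[...,0]-.49,P[...,1]-.28)<.13)
hsv=cv2.cvtColor(c["image"],cv2.COLOR_RGB2HSV);m2=(hsv[...,1]<90)&(hsv[...,2]>130)&(np.hypot(P[...,0]-.49,P[...,1]-.28)<.12)&(Z>-.01)&(Z<.02)
print(m.sum(),m2.sum(),np.median(Z[m2]))
t=(Z>.028)&(Z<.045)&(np.hypot(P[...,0]-.5,P[...,1]-.29)<.04);q=P[t][:,:2];print("tab",t.sum(),cv2.minAreaRect((q*1000).astype(np.float32)),np.median(Z[t]))
cn,h=cv2.findContours((m2*255).astype(np.uint8),cv2.RETR_CCOMP,cv2.CHAIN_APPROX_NONE)
for i,k in enumerate(cn):
    if len(k)>25:
        w=np.array([ray(c,x[0],.006)[:2] for x in k])*1000
        print(i,len(k),h[0][i],cv2.minAreaRect(w.astype(np.float32)),k[:,0].mean(0))
E
```

```text
time: 2.08
ee_pos: [0.4262, 0.1147, 0.2678]
eef_rot: [0.977, 0.215, 0.0, 0.0]
ft_force: [-0.3, -0.2, 0.8]
width: 0.0871
grip_force: 0.0
time: 2.58
ee_pos: [0.4207, 0.2258, 0.2672]
eef_rot: [0.94, 0.34, -0.0, 0.0]
ft_force: [0.5, -1.3, -0.0]
width: 0.0868
grip_force: 0.0
[ 0.36  0.04 -0.95  1.72  0.03  1.39 -1.48]
4197 4485 0.005996711326013426
tab 297 ((498.67572021484375, 291.8349914550781), (27.562271118164062, 8.836040496826172), 39.91720962524414) 0.035855222816885024
13 393 [-1 12 14 -1] ((489.39739990234375, 284.801025390625), (172.13784790039062, 46.167518615722656), 40.575294494628906) [314.24173028 109.23409669]
20 69 [21 19 -1 13] ((469.471923828125, 268.3487243652344), (28.993059158325195, 10.707913398742676), 39.934993743896484) [314.34782609 138.23188406]
24 77 [25 23 -1 13] ((499.256591796875, 293.1177673339844), (32.37069320678711, 12.537044525146484), 39.977149963378906) [314.53246753  99.22077922]
```

View pics/w2.png

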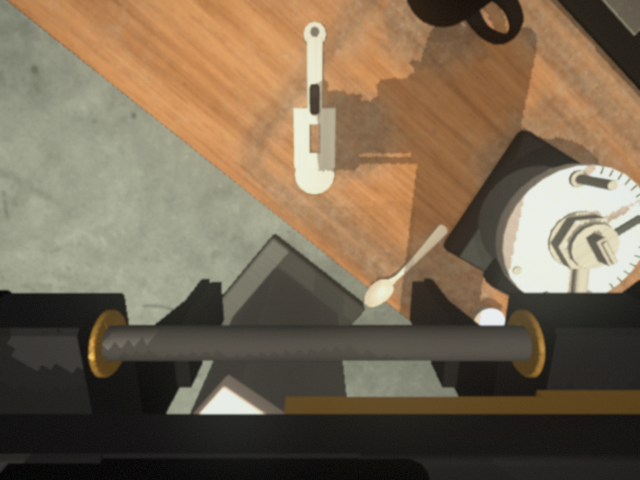

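Run:
```python
from h import *
import pickle
go([.4956,.2902,.05],40);go([.4956,.2902,.009],40)
for n in("w1","w2"):
    c=pickle.load(open(n+".pkl","rb"));P=cloud(c);Z=P[...,2];d=np.hypot(P[...,0]-.545,P[...,1]-.03)
    t=(Z>.132)&(Z<.15)&(d<.03);q=P[t]
    print(n,"tang",t.sum(),np.median(q[:,2]),cv2.minAreaRect((q[:,:2]*1000).astype(np.float32)))
    t=(Z>.137)&(Z<.145)&(d<.03);q=P[t]
    print("lead",t.sum(),cv2.minAreaRect((q[:,:2]*1000).astype(np.float32)))
    t=(Z>.12)&(Z<.127)&(d<.035);q=P[t];print("shoulder",t.sum(),cv2.minEnclosingCircle((q[:,:2]*1000).astype(np.float32)))
    t=(Z>.128)&(Z<.15)&(d>.035)&(d<.08);q=P[t];print("pin",t.sum(),q.mean(0) if t.any() else "")
    t=(Z>.135)&(Z<.15)&(d>.035)&(d<.08);q=P[t];print("pintop",t.sum(),q.mean(0) if t.any() else "")
    t=(Z>.090)&(Z<.105)&(d<.1);q=P[t];print("plate",t.sum(),cv2.minEnclosingCircle((q[:,:2]*1000).astype(np.float32)))
    t=(Z>.113)&(Z<.1225)&(d<.075)&(d>.024);q=P[t];print("pointer",t.sum(),q.mean(0) if t.any() else "", q[np.argsort(-d[t])[:5]].round(3).tolist())
    t=(Z>.1)&(Z<.125)&(d>.09)&(d<.14);q=P[t];print("knob",t.sum(),q.mean(0) if t.any() else "")
```

```text
dp [ 0.6604 -0.0138  1.4477] rot [ 0.0001  0.0001 -0.0007] yaw 39.75 tcp [0.4208 0.2255 0.2672]
dp [ 0.6606 -0.014   1.721 ] rot [ 0.0001  0.0001 -0.0007] yaw 39.75 tcp [0.4208 0.2255 0.2672]
w1 tang 558 0.13781948711452885 ((555.4405517578125, 32.50340270996094), (25.961328506469727, 8.370979309082031), 75.5544204711914)
lead 391 ((555.3117065429688, 32.35933303833008), (25.61109161376953, 7.685288429260254), 75.39994812011719)
shoulder 2226 ((557.8236083984375, 30.65212631225586), 22.754074096679688)
pin 0 
pintop 0 
plate 16997 ((555.2235107421875, 32.365203857421875), 65.83562469482422)
pointer 992 [0.55720736 0.01826964 0.11711612] [[0.494, -0.025, 0.114], [0.5, -0.029, 0.114], [0.495, -0.025, 0.114], [0.501, -0.03, 0.113], [0.499, -0.028, 0.114]]
knob 346 [ 0.48256719 -0.04144608  0.11678051]
w2 tang 411 0.13756446214896906 ((555.36328125, 33.18743133544922), (27.206642150878906, 8.4398193359375), 76.2305908203125)
lead 253 ((555.303466796875, 32.99577713012695), (25.751514434814453, 8.03669261932373), 76.3077163696289)
shoulder 1343 ((558.1638793945312, 32.10578155517578), 22.67413902282715)
pin 202 [0.58994281 0.07630648 0.13656949]
pintop 131 [0.59028227 0.07574794 0.13931633]
plate 11522 ((555.3595581054688, 32.00437927246094), 67.09735107421875)
pointer 675 [0.57076788 0.04056817 0.11752766] [[0.592, 0.079, 0.121], [0.593, 0.078, 0.115], [0.594, 0.077, 0.115], [0.594, 0.077, 0.122], [0.593, 0.078, 0.12]]
knob 0
```

```bash
python3 -m pendant '[{"dp":[0.66,-0.014,0.9],"rotation":[0,0,-0.0007],"jaw":1},{"dp":[0.66,-0.014,0.9],"rotation":[0,0,-0.0007],"jaw":1},{"dp":[0.66,-0.014,0.9],"rotation":[0,0,-0.0007],"jaw":1},{"dp":[0.66,-0.014,0.9],"rotation":[0,0,-0.0007],"jaw":1}]' 50
python3 -m pendant '[{"dp":[0,0,0.3],"rotation":[0,0,0],"jaw":1},{"dp":[0,0,0.6],"rotation":[0,0,0],"jaw":1},{"dp":[0,0,0.75],"rotation":[0,0,0],"jaw":1},{"dp":[0,0,0.82],"rotation":[0,0,0],"jaw":1},{"dp":[0,0,0.82],"rotation":[0,0,0],"jaw":1}]'
python3 -c "
from h import *
go([.4956,.2902,.009],40);print(r.read_state()['ft_force'])"
```

```text
time: 3.12
ee_pos: [0.4946, 0.2907, 0.129]
eef_rot: [0.939, 0.343, -0.003, 0.0]
ft_force: [-1.6, -0.8, 0.5]
width: 0.0869
grip_force: 0.0
time: 3.75
ee_pos: [0.4953, 0.2927, 0.0104]
eef_rot: [0.939, 0.343, 0.0, 0.0]
ft_force: [-0.0, -0.7, -0.2]
width: 0.0867
grip_force: 0.0
dp [-0.0093  0.0139  0.0091] rot [ 0.0001 -0.0001  0.0005] yaw 40.16 tcp [0.4953 0.2927 0.0104]
[-0.00842222 -0.70895888 -0.23740405]
```

```bash
python3 -m pendant '[{"dp":[-0.009,0.014,0.005],"rotation":[0,0,0],"jaw":1},{"dp":[-0.009,0.014,0.005],"rotation":[0,0,0],"jaw":0},{"dp":[-0.009,0.014,0.005],"rotation":[0,0,0],"jaw":0},{"dp":[-0.009,0.014,0.005],"rotation":[0,0,0],"jaw":0},{"dp":[-0.009,0.014,0.005],"rotation":[0,0,0],"jaw":0},{"dp":[-0.009,0.014,0.005],"rotation":[0,0,0],"jaw":0},{"dp":[-0.009,0.014,0.005],"rotation":[0,0,0],"jaw":0},{"dp":[-0.009,0.014,0.005],"rotation":[0,0,0],"jaw":0}]' 50
python3 -m pendant '[{"dp":[0,0,-0.3],"rotation":[0,0,0],"jaw":0},{"dp":[0,0,-0.6],"rotation":[0,0,0],"jaw":0},{"dp":[0,0,-1],"rotation":[0,0,0],"jaw":0},{"dp":[-0.4,0,-1],"rotation":[0,0,0],"jaw":0},{"dp":[-0.8,0,-1],"rotation":[0,0,0],"jaw":0},{"dp":[-0.8,0,-1],"rotation":[0,0,0],"jaw":0}]'
python3 -c "
from h import *
a=np.radians(75.9);p=[.5553+.034*np.cos(a),.0325+.034*np.sin(a),.22]
print(p);go(p,75.9);print(r.read_state()['ft_force'])"
```

```text
time: 4.75
ee_pos: [0.4951, 0.2903, 0.0088]
eef_rot: [0.939, 0.344, 0.0, 0.0]
ft_force: [0.2, -0.1, -0.2]
width: 0.0249
grip_force: 0.0
time: 5.5
ee_pos: [0.4014, 0.2087, 0.1584]
eef_rot: [0.94, 0.342, -0.0, 0.004]
ft_force: [1.5, 0.9, 0.9]
width: 0.0003
grip_force: 0.0
[np.float64(0.5635829104007247), np.float64(0.0654756485196814), 0.22]
dp [ 0.2138  1.4294 -0.4017] rot [ 0.0009  0.0008 -0.0998] yaw 39.98 tcp [0.4014 0.2087 0.1584]
[1.52497794 0.93823886 0.87311879]
```

```bash
python3 -m pendant '[{"dp":[0,0,-0.4],"rotation":[0,0,0],"jaw":1},{"dp":[0,0,-0.4],"rotation":[0,0,0],"jaw":1},{"dp":[0,0,-0.4],"rotation":[0,0,0],"jaw":1},{"dp":[0,0,-0.4],"rotation":[0,0,0],"jaw":1},{"dp":[0,0,-0.4],"rotation":[0,0,0],"jaw":1},{"dp":[0,0,-0.4],"rotation":[0,0,0],"jaw":1},{"dp":[0,0,-0.4],"rotation":[0,0,0],"jaw":1},{"dp":[0,0,-0.4],"rotation":[0,0,0],"jaw":1}]'
cat > key.py <<'E'
from h import *
def key(n,near=(.4695,.2683),zk=.006):
    c=camera("wrist");save(c,n);P=cloud(c);Z=P[...,2];d=np.hypot(P[...,0]-near[0],P[...,1]-near[1])
    hsv=cv2.cvtColor(c["image"],cv2.COLOR_RGB2HSV);m2=(hsv[...,1]<90)&(hsv[...,2]>130)&(d<.15)&(abs(Z-zk)<.012)
    cn,h=cv2.findContours((m2*255).astype(np.uint8),cv2.RETR_CCOMP,cv2.CHAIN_APPROX_NONE)
    for i,k in enumerate(cn):
        if len(k)>25: print(len(k),cv2.minAreaRect((np.array([ray(c,x[0],zk)[:2] for x in k])*1000).astype(np.float32)),np.median(Z[m2]))
    t=(Z>zk+.022)&(Z<zk+.039)&(d<.07);q=P[t][:,:2]
    if t.any(): print("tab",t.sum(),cv2.minAreaRect((q*1000).astype(np.float32)))
E
python3 -c "
from key import *
key('w3.png')
go([.4956,.2902,.0],40)"
```

```text
time: 6.5
ee_pos: [0.4034, 0.2129, 0.2187]
eef_rot: [0.939, 0.344, -0.0, 0.0]
ft_force: [-0.0, -0.7, 0.4]
width: 0.0723
grip_force: 0.0
431 ((483.4083557128906, 279.5951232910156), (154.92906188964844, 45.81423568725586), 40.11330032348633) 0.0059660615266496075
80 ((469.2486572265625, 268.341796875), (28.441686630249023, 10.374677658081055), 40.216285705566406) 0.0059660615266496075
92 ((501.01025390625, 293.9726257324219), (32.475425720214844, 11.863348007202148), 40.217872619628906) 0.0059660615266496075
tab 427 ((498.5353088378906, 291.91131591796875), (27.63461685180664, 9.348249435424805), 40.090274810791016)
dp [0.8023 0.0028 1.4584] rot [0.     0.     0.0005] yaw 40.2 tcp [0.4034 0.2129 0.2188]
```

Key has not moved. The fingers need about 1.3 s to close; open only as needed and go again.

```bash
python3 -m pendant '[{"dp":[0.8,0.003,0.4],"rotation":[0,0,0.0005],"jaw":0.5},{"dp":[0.8,0.003,0.95],"rotation":[0,0,0.0005],"jaw":0.5},{"dp":[0.8,0.003,0.95],"rotation":[0,0,0.0005],"jaw":0.5},{"dp":[0.8,0.003,0.95],"rotation":[0,0,0.0005],"jaw":0.5},{"dp":[0.8,0.003,0.95],"rotation":[0,0,0.0005],"jaw":0.5},{"dp":[0.8,0.003,0.95],"rotation":[0,0,0.0005],"jaw":0.5}]' 50
python3 -c "
from h import *
go([.4953,.2902,.009],40)"
```

```text
time: 7.3
ee_pos: [0.4956, 0.29, 0.0774]
eef_rot: [0.94, 0.342, 0.001, 0.0]
ft_force: [-0.2, -0.6, 0.0]
width: 0.0442
grip_force: 0.0
dp [-0.0012 -0.0023  0.456 ] rot [ 0.0001 -0.0002  0.    ] yaw 40.01 tcp [0.4956 0.29   0.0774]
```

```bash
python3 -m pendant '[{"dp":[0,-0.002,0.35],"rotation":[0,0,0],"jaw":0.5},{"dp":[0,-0.002,0.455],"rotation":[0,0,0],"jaw":0.5},{"dp":[0,-0.002,0.455],"rotation":[0,0,0],"jaw":0.4},{"dp":[0,-0.002,0.455],"rotation":[0,0,0],"jaw":0},{"dp":[0,-0.002,0.455],"rotation":[0,0,0],"jaw":0},{"dp":[0,-0.002,0.455],"rotation":[0,0,0],"jaw":0},{"dp":[0,-0.002,0.455],"rotation":[0,0,0],"jaw":0},{"dp":[0,-0.002,0.455],"rotation":[0,0,0],"jaw":0}]' 50
python3 -m pendant '[{"dp":[0,0,0],"rotation":[0,0,0],"jaw":0},{"dp":[0,0,0],"rotation":[0,0,0],"jaw":0}]'
```

```text
time: 8.3
ee_pos: [0.4955, 0.2903, 0.0086]
eef_rot: [0.94, 0.342, 0.0, 0.0]
ft_force: [-1.2, -1.2, 6.3]
width: 0.0096
grip_force: 50.0
time: 8.55
ee_pos: [0.4955, 0.2904, 0.0086]
eef_rot: [0.94, 0.342, 0.0, 0.0]
ft_force: [-1.2, -2.2, 5.1]
width: 0.0095
grip_force: 50.0
```

```bash
python3 -m pendant '[{"dp":[0,0,-0.2],"rotation":[0,0,0],"jaw":0},{"dp":[0,0,-0.5],"rotation":[0,0,0],"jaw":0},{"dp":[-0.1,0.1,-0.85],"rotation":[0,0,0],"jaw":0},{"dp":[-0.3,0.4,-1],"rotation":[0,0,0],"jaw":0},{"dp":[-0.5,0.7,-1],"rotation":[0,0,0],"jaw":0},{"dp":[-0.5,0.7,-1],"rotation":[0,0,0],"jaw":0}]'
python3 -c "
from h import *
a=np.radians(75.9);p=[.5553+.034*np.cos(a),.0325+.034*np.sin(a),.22]
go(p,75.9)"
```

```text
time: 9.3
ee_pos: [0.5065, 0.1559, 0.1576]
eef_rot: [0.941, 0.338, -0.001, 0.001]
ft_force: [-0.8, 0.2, -1.6]
width: 0.0095
grip_force: 50.0
dp [-0.0912  0.7085 -0.4139] rot [ 0.0003  0.0004 -0.101 ] yaw 39.55 tcp [0.5065 0.1559 0.1576]
```

```bash
python3 -m pendant '[{"dp":[0,0.1,-0.22],"rotation":[0,0,-0.03],"jaw":0},{"dp":[-0.05,0.4,-0.22],"rotation":[0,0,-0.06],"jaw":0},{"dp":[-0.09,0.71,-0.22],"rotation":[0,0,-0.1],"jaw":0},{"dp":[-0.09,0.71,-0.22],"rotation":[0,0,-0.1],"jaw":0},{"dp":[-0.09,0.71,-0.22],"rotation":[0,0,-0.1],"jaw":0},{"dp":[-0.09,0.71,-0.22],"rotation":[0,0,-0.1],"jaw":0}]'
python3 - <<'E'
from h import *
import pickle
c=camera("top");w=camera("scene");wr=camera("wrist")
o=np.zeros((480,800,3),np.uint8)
o[:,:400]=cv2.resize(c["image"][170:290,270:370],(400,480));o[:300,400:]=cv2.resize(w["image"][160:280,250:410],(400,300));o[300:480,400:640]=cv2.resize(wr["image"],(240,180))
cv2.imwrite("pics/a.png",o[:,:,::-1])
a=np.radians(75.9);p=[.5553+.034*np.cos(a),.0325+.034*np.sin(a),.15]
go(p,75.9)
P=cloud(wr);Z=P[...,2];d=np.hypot(P[...,0]-.5553,P[...,1]-.0325)
P=cloud(c);Z=P[...,2];d=np.hypot(P[...,0]-.5553,P[...,1]-.0325)
m=(abs(Z-.187)<.012)&(d<.13);print(m.sum(),P[m].mean(0))
E
```

```text
time: 10.05
ee_pos: [0.563, 0.0725, 0.191]
eef_rot: [0.788, 0.616, -0.0, -0.0]
ft_force: [0.4, 0.7, -0.2]
width: 0.01
grip_force: 50.0
dp [-0.0416  0.0131  0.2744] rot [0.0001 0.0001 0.0004] yaw 76.04 tcp [0.5632 0.072  0.1912]
0 [nan nan nan]<stdin>:11: RuntimeWarning: Mean of empty slice.
  ret = um.true_divide(
```

View pics/a.png

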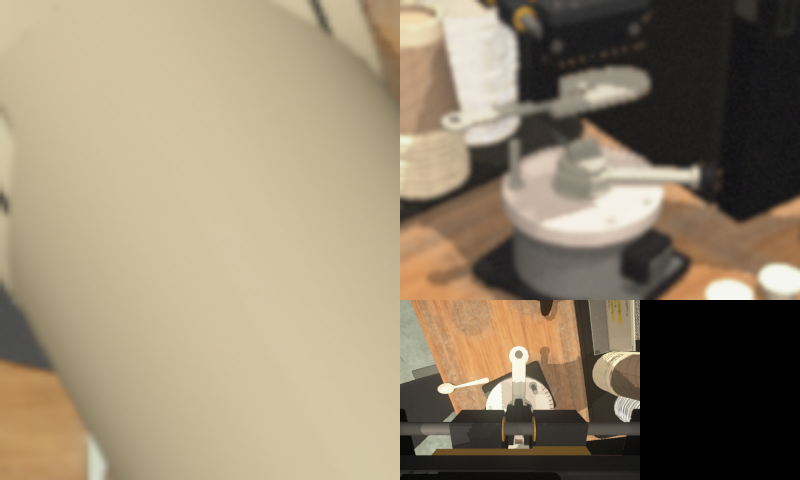

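Run:
```python
from h import *
a=np.radians(76);e=np.array([np.cos(a),np.sin(a)]);n=np.array([-e[1],e[0]])
for nm in("scene","wrist"):
    c=camera(nm);P=cloud(c);d=P[...,:2]-np.array([.5553,.0325]);u=d@e;v=d@n;Z=P[...,2]
    m=(Z>.165)&(Z<.21)&(abs(v)<.04)&(u>-.08)&(u<.14)
    for lo in np.arange(-.07,.14,.02):
        k=m&(u>=lo)&(u<lo+.02)
        if k.sum()>5: print(nm,round(lo,2),k.sum(),np.median(Z[k]).round(4),"v",v[k].min().round(4),v[k].max().round(4))
    print("u range",u[m].min(),u[m].max())
```

```text
scene -0.07 7 0.1891 v -0.005 0.0111
scene -0.05 102 0.189 v -0.0202 0.0238
scene -0.03 119 0.1892 v -0.019 0.0253
scene -0.01 138 0.189 v -0.0218 0.0247
scene 0.01 96 0.1889 v -0.0178 0.026
scene 0.03 131 0.1961 v 0.0031 0.0248
scene 0.05 118 0.1901 v -0.0068 0.0164
scene 0.07 66 0.1887 v -0.0059 0.0125
scene 0.09 72 0.1886 v -0.0078 0.0142
scene 0.11 35 0.1878 v -0.0077 0.0147
u range -0.05186838530975272 0.11768271676382777
wrist -0.03 510 0.1889 v -0.0126 0.0155
wrist -0.01 361 0.1882 v -0.0054 0.0098
wrist 0.03 614 0.1996 v -0.0166 0.0197
wrist 0.05 1655 0.1887 v -0.0122 0.015
wrist 0.07 1596 0.1884 v -0.0064 0.0094
wrist 0.09 2097 0.1883 v -0.0097 0.0128
wrist 0.11 731 0.1881 v -0.0087 0.0119
u range -0.01672313034033604 0.11799153004447986
```

```bash
python3 -m pendant '[{"dp":[-0.0416,0.013,0.1],"rotation":[0,0,0.0004],"jaw":0},{"dp":[-0.0416,0.013,0.2],"rotation":[0,0,0.0004],"jaw":0},{"dp":[-0.0416,0.013,0.23],"rotation":[0,0,0.0004],"jaw":0},{"dp":[-0.0416,0.013,0.23],"rotation":[0,0,0.0004],"jaw":0}]'
python3 - <<'E'
from h import *
a=np.radians(75.9);p=[.5553+.034*np.cos(a),.0325+.034*np.sin(a),.131]
go(p,75.9)
a=np.radians(76);e=np.array([np.cos(a),np.sin(a)]);n=np.array([-e[1],e[0]])
c=camera("wrist");P=cloud(c);d=P[...,:2]-np.array([.5553,.0325]);u=d@e;v=d@n;Z=P[...,2]
m=(Z>.15)&(Z<.165)&(abs(v)<.04)&(u>.06)&(u<.14);k=m&(u>.09)&(u<.11);print(u[m].max(),(v[k].min()+v[k].max())/2,np.median(Z[m]));k=m&(u>.065)&(u<.085);print((v[k].min()+v[k].max())/2)
E
```

```text
time: 10.8
ee_pos: [0.5635, 0.0649, 0.1561]
eef_rot: [0.789, 0.615, -0.0, -0.0]
ft_force: [-0.4, 0.3, -1.2]
width: 0.0095
grip_force: 50.0
dp [ 0.0037 -0.0003  0.1671] rot [-0.0001  0.     -0.    ] yaw 75.88 tcp [0.5635 0.0649 0.1561]
0.11134338592371333 -0.0005686850355559984 0.1532064696361987
-0.0005130751856878605
```

Aligned within 0.6 mm; lower in gentle steps.

```bash
python3 -m pendant '[{"dp":[0.003,-0.002,0.06],"rotation":[0,0,0],"jaw":0},{"dp":[0.003,-0.002,0.09],"rotation":[0,0,0],"jaw":0},{"dp":[0.003,-0.002,0.11],"rotation":[0,0,0],"jaw":0},{"dp":[0.003,-0.002,0.11],"rotation":[0,0,0],"jaw":0}]'
python3 -m pendant '[{"dp":[0,0,0.02],"rotation":[0,0,0],"jaw":0},{"dp":[0,0,0.04],"rotation":[0,0,0],"jaw":0},{"dp":[0,0,0.05],"rotation":[0,0,0],"jaw":0},{"dp":[0,0,0.05],"rotation":[0,0,0],"jaw":0}]'
```

```text
time: 11.35
ee_pos: [0.5635, 0.0653, 0.1399]
eef_rot: [0.789, 0.615, -0.0, -0.0]
ft_force: [-0.7, -0.2, -2.0]
width: 0.0096
grip_force: 50.0
time: 11.85
ee_pos: [0.5635, 0.0653, 0.1324]
eef_rot: [0.789, 0.615, -0.0, -0.0]
ft_force: [0.4, 0.5, -1.5]
width: 0.0097
grip_force: 50.0
```

```bash
python3 -m pendant '[{"dp":[0,0,0.006],"rotation":[0,0,0],"jaw":0},{"dp":[-0.001,0.012,0.006],"rotation":[0,0,0.0083],"jaw":0},{"dp":[-0.001,0.024,0.006],"rotation":[0,0,0.0167],"jaw":0},{"dp":[-0.003,0.034,0.006],"rotation":[0,0,0.024],"jaw":0},{"dp":[-0.004,0.043,0.006],"rotation":[0,0,0.0306],"jaw":0},{"dp":[-0.004,0.043,0.006],"rotation":[0,0,0.0306],"jaw":0}]'
python3 -c "
from h import *
for h in(64,63,61):
  a=np.radians(h);go([.5553+.034*np.cos(a),.0325+.034*np.sin(a),.131],h)
s=r.read_state();print(s['ft_force'],s['torque'])"
```

```text
time: 12.6
ee_pos: [0.5697, 0.0632, 0.1317]
eef_rot: [0.844, 0.536, -0.0, 0.0]
ft_force: [-1.2, 1.0, -1.3]
width: 0.0095
grip_force: 50.0
dp [0.0007 0.0035 0.0044] rot [0.     0.     0.0024] yaw 64.85 tcp [0.5697 0.0632 0.1317]
dp [0.0006 0.0075 0.0044] rot [0.     0.     0.0051] yaw 64.85 tcp [0.5697 0.0632 0.1317]
dp [0.0002 0.0154 0.0044] rot [0.     0.     0.0107] yaw 64.85 tcp [0.5697 0.0632 0.1317]
[-1.1748677   0.96077055 -1.30218875] [-0.01965168  0.11489048  0.02763343]
```

```bash
python3 -m pendant '[{"dp":[0.0007,0.0035,0.003],"rotation":[0,0,0.0024],"jaw":0},{"dp":[0.0006,0.0075,0.003],"rotation":[0,0,0.005],"jaw":0},{"dp":[0.0006,0.0075,0.003],"rotation":[0,0,0.005],"jaw":0}]'
python3 - <<'E'
from h import *
s=r.read_state();print(s['ft_force'],s['torque'])
c=camera("wrist");P=cloud(c);d=P[...,:2]-np.array([.5553,.0325]);Z=P[...,2]
m=(Z>.124)&(Z<.135)&(np.hypot(d[...,0],d[...,1])<.13)&(np.hypot(d[...,0],d[...,1])>.07)
q=d[m];print(m.sum(),np.median(Z[m]),np.degrees(np.arctan2(q[:,1].mean(),q[:,0].mean())))
E
```

```text
time: 12.98
ee_pos: [0.5708, 0.0628, 0.1315]
eef_rot: [0.853, 0.523, -0.0, 0.0]
ft_force: [-3.2, -0.7, 6.0]
width: 0.0096
grip_force: 50.0
[-3.21965604 -0.72408251  6.02316607] [-0.26809905  0.79086732 -0.02414111]
3958 0.12845689247128134 62.589886368601576
```

```bash
python3 -m pendant '[{"dp":[0,0,0],"rotation":[0,0,0],"jaw":0.3},{"dp":[0,0,0],"rotation":[0,0,0],"jaw":0.3},{"dp":[0,0,0],"rotation":[0,0,0],"jaw":0.3},{"dp":[0,0,-0.01],"rotation":[0,0,0],"jaw":0.3},{"dp":[0,0,-0.2],"rotation":[0,0,0],"jaw":0.3},{"dp":[-0.3,0,-0.5],"rotation":[0,0,0],"jaw":0},{"dp":[-0.6,0,-0.6],"rotation":[0,0,0],"jaw":0},{"dp":[-0.6,0,-0.6],"rotation":[0,0,0],"jaw":0}]'
python3 - <<'E'
from h import *
c=camera("wrist");save(c,"w5.png");P=cloud(c);d=P[...,:2]-np.array([.5553,.0325]);Z=P[...,2];rr=np.hypot(d[...,0],d[...,1])
m=(Z>.124)&(Z<.135)&(rr<.13)&(rr>.07)
q=d[m];print(m.sum(),np.median(Z[m]) if m.any() else "",np.degrees(np.arctan2(q[:,1].mean(),q[:,0].mean())))
E
```

```text
time: 14.02
ee_pos: [0.5299, -0.0218, 0.2224]
eef_rot: [0.854, 0.52, -0.0, 0.002]
ft_force: [0.1, 0.0, 0.2]
width: 0.0047
grip_force: 0.0
904 0.1287414393319846 63.13071556831602
```

View pics/w5.png

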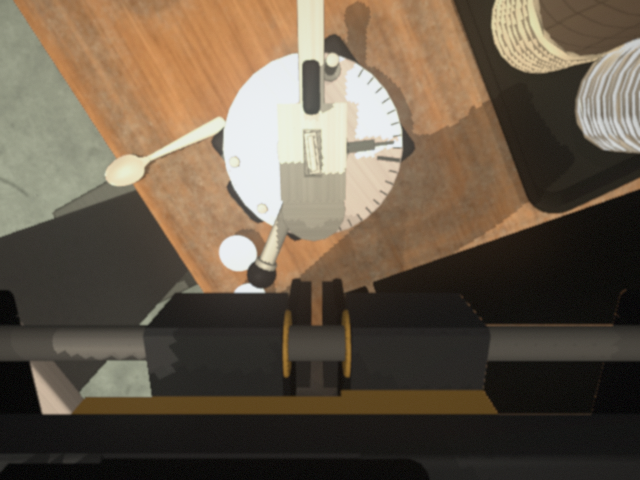

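Run:
```python
from h import *
import pickle
D=pickle.load(open("d0.pkl","rb"))
P=np.concatenate([cloud(D[n])[D[n]["z_map"]>0] for n in("top","scene")])
m=(P[:,2]>.15)&(P[:,2]<.5)&(P[:,0]<.6)&(P[:,1]>-.2)&(P[:,1]<.0)&(P[:,0]>.4);print("fridge ymax",P[m,1].max(),np.percentile(P[m,1],99.5),P[m,0].min())
c=camera("wrist");im=c["image"].astype(int)
P=cloud(c);d=P[...,:2]-np.array([.5553,.0325]);Z=P[...,2];rr=np.hypot(d[...,0],d[...,1])
m=(Z>.103)&(Z<.125)&(rr>.085)&(rr<.12)&(d[...,0]<0);ys,xs=np.nonzero(m);print(m.sum(),xs.mean(),ys.mean(),P[m].mean(0),P[m][:,:2].min(0),P[m][:,:2].max(0))
k=(P[m][:,:2].min(0)+P[m][:,:2].max(0))/2-[.5553,.0325];print(np.hypot(*k),np.degrees(np.arctan2(k[1],k[0]))%360)
b=(Z>.1)&(Z<.118)&(rr>.055)&(rr<.08)&(d[...,0]<0);k=d[b].mean(0);print("bar",b.sum(),np.degrees(np.arctan2(k[1],k[0]))%360)
s=r.read_state();print(s["joint_positions"].round(2))
for p in([.46,-.055,.2],[.46,-.055,.101]): go(p,100)
```

```text
fridge ymax -0.11005570875800252 -0.111835769451715 0.49139640597201245
781 263.1562099871959 275.23175416133165 [ 0.48094133 -0.02909342  0.11570611] [ 0.46725713 -0.04220589] [ 0.49316754 -0.01789268]
0.09772701839024577 219.79486481092485
bar 621 213.1348005149468
[ 0.9   0.29 -1.11  1.67  0.27  1.35 -0.72]
dp [-0.4326 -0.3033  0.1423] rot [ 1.000e-04  1.000e-04 -1.028e-01] yaw 62.98 tcp [ 0.53   -0.0178  0.2214]
dp [-0.4325 -0.3038  0.8023] rot [ 1.000e-04  1.000e-04 -1.028e-01] yaw 62.98 tcp [ 0.53   -0.0178  0.2214]
```

Run:
```python
from h import *
go([.460,-.061,.222],90)
```

```text
dp [-0.4683 -0.285  -0.0043] rot [ 0.0001  0.0001 -0.075 ] yaw 62.98 tcp [ 0.53   -0.0178  0.2214]
```

```bash
python3 -m pendant '[{"dp":[-0.468,-0.285,0],"rotation":[0,0,-0.075],"jaw":0},{"dp":[-0.468,-0.285,0],"rotation":[0,0,-0.075],"jaw":0},{"dp":[-0.468,-0.285,0],"rotation":[0,0,-0.075],"jaw":0},{"dp":[-0.468,-0.285,0],"rotation":[0,0,-0.075],"jaw":0},{"dp":[-0.468,-0.285,0],"rotation":[0,0,-0.075],"jaw":0}]'
python3 - <<'E'
from h import *
go([.460,-.061,.100],90)
E
```

```text
time: 14.75
ee_pos: [0.4605, -0.0595, 0.2212]
eef_rot: [0.707, 0.707, 0.0, -0.0]
ft_force: [0.6, -0.1, 0.2]
width: 0.0002
grip_force: 0.0
dp [-0.0104 -0.0034  0.8077] rot [ 0.     -0.0001 -0.0001] yaw 89.95 tcp [ 0.4605 -0.0595  0.2212]
```

```bash
python3 -m pendant '[{"dp":[-0.01,-0.003,0.4],"rotation":[0,0,0],"jaw":0},{"dp":[-0.01,-0.003,0.75],"rotation":[0,0,0],"jaw":0},{"dp":[-0.01,-0.003,0.81],"rotation":[0,0,0],"jaw":0},{"dp":[-0.01,-0.003,0.81],"rotation":[0,0,0],"jaw":0}]'
python3 -m pendant '[{"dp":[0.08,0,0],"rotation":[0,0,0],"jaw":0},{"dp":[0.16,0,0],"rotation":[0,0,0],"jaw":0},{"dp":[0.24,0,0],"rotation":[0,0,0],"jaw":0},{"dp":[0.32,0,0],"rotation":[0,0,0],"jaw":0},{"dp":[0.38,0,0],"rotation":[0,0,0],"jaw":0},{"dp":[0.42,0,0],"rotation":[0,0,0],"jaw":0},{"dp":[0.45,0,0],"rotation":[0,0,0],"jaw":0}]'
python3 -c "
from h import *
print(r.read_state()['ft_force'])
c=camera('wrist');save(c,'w6.png')"
```

```text
time: 15.25
ee_pos: [0.4604, -0.0612, 0.1006]
eef_rot: [0.707, 0.708, 0.001, -0.0]
ft_force: [-0.0, 0.3, 0.8]
width: 0.0005
grip_force: 0.0
time: 16.12
ee_pos: [0.44, -0.0002, 0.0933]
eef_rot: [0.707, 0.706, -0.02, -0.01]
ft_force: [-75.1, -19.7, 16.5]
width: 0.0005
grip_force: 39.0
[-75.12997332 -19.72531078  16.54151487]
```

View pics/w6.png

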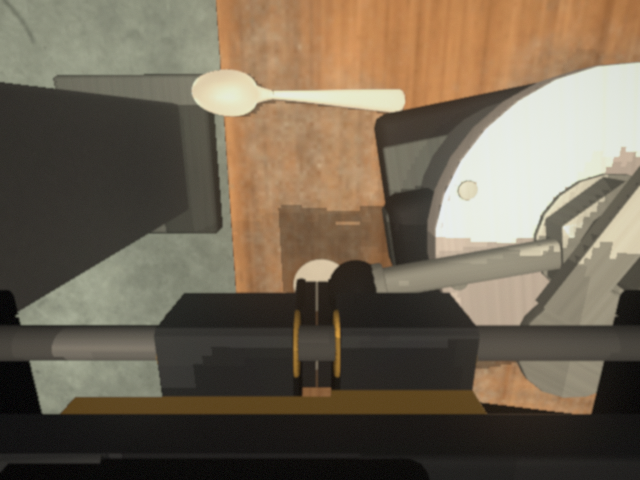

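```bash
python3 -m pendant '[{"dp":[-0.15,-0.05,0],"rotation":[0,0,0],"jaw":0},{"dp":[-0.45,0,0],"rotation":[0,0,0],"jaw":0},{"dp":[-0.45,0,0],"rotation":[0,0,0],"jaw":0},{"dp":[-0.45,0.0,0],"rotation":[0,0,0],"jaw":0}]'
python3 - <<'E'
from h import *
s=r.read_state();print(s['ft_force'])
c=camera("wrist");save(c,"w7.png")
P=cloud(c);d=P[...,:2]-np.array([.5553,.0325]);Z=P[...,2];rr=np.hypot(d[...,0],d[...,1])
m=(Z>.103)&(Z<.125)&(rr>.088)&(rr<.12)&(d[...,0]<0);print(m.sum(),P[m][:,:2].min(0),P[m][:,:2].max(0))
b=(Z>.108)&(Z<.118)&(rr>.066)&(rr<.088)&(d[...,0]<0);k=d[b].mean(0);print("bar",b.sum(),np.median(Z[b]),np.degrees(np.arctan2(k[1],k[0]))%360)
go([.478,-.061,.1],90)
E
```

```text
time: 16.68
ee_pos: [0.4602, -0.0613, 0.1007]
eef_rot: [0.707, 0.707, 0.0, 0.001]
ft_force: [-0.1, 0.3, -0.8]
width: 0.0005
grip_force: 0.0
[-0.06963365  0.32907273 -0.77810494]
2835 [ 0.44994946 -0.01442331] [0.47525292 0.00823335]
bar 1813 0.11245767176456098 200.6078473672559
dp [-0.0006  0.1193  0.0035] rot [0.0002 0.0001 0.0003] yaw 90.12 tcp [ 0.4601 -0.061   0.1005]
```

```bash
python3 -m pendant '[{"dp":[0.0,0.113,0.003],"rotation":[0,0,0],"jaw":0},{"dp":[0.12,0.113,0.003],"rotation":[0,0,0],"jaw":0},{"dp":[0.24,0.113,0.003],"rotation":[0,0,0],"jaw":0},{"dp":[0.30,0.113,0.003],"rotation":[0,0,0],"jaw":0},{"dp":[0.36,0.113,0.003],"rotation":[0,0,0],"jaw":0},{"dp":[0.4,0.113,0.003],"rotation":[0,0,0],"jaw":0},{"dp":[0.4,0.113,0.003],"rotation":[0,0,0],"jaw":0}]'
cat > lev.py <<'E'
from h import *
s=r.read_state();print(s['ft_force'].round(1),s['torque'].round(2))
c=camera("wrist");P=cloud(c);d=P[...,:2]-np.array([.5553,.0325]);Z=P[...,2];rr=np.hypot(d[...,0],d[...,1])
m=(Z>.103)&(Z<.125)&(rr>.088)&(rr<.12)&(d[...,0]<0);k=(P[m][:,:2].min(0)+P[m][:,:2].max(0))/2-[.5553,.0325];print(m.sum(),"knob",np.hypot(*k),np.degrees(np.arctan2(k[1],k[0]))%360)
b=(Z>.108)&(Z<.118)&(rr>.066)&(rr<.088)&(d[...,0]<0);k=d[b].mean(0);print("bar",b.sum(),np.degrees(np.arctan2(k[1],k[0]))%360)
go([.477,.038,.1],90)
E
python3 lev.py
```

```text
time: 17.6
ee_pos: [0.4766, -0.0019, 0.0993]
eef_rot: [0.707, 0.708, 0.0, 0.0]
ft_force: [1.1, -0.6, -0.3]
width: 0.0004
grip_force: 0.1
[ 1.1 -0.6 -0.3] [-0.01 -0.17  0.01]
2146 knob 0.09760430525763857 195.65180375659057
bar 1803 192.23477179191542
dp [ 0.268   0.0033 -0.0049] rot [ 0.     -0.      0.0002] yaw 90.05 tcp [ 0.4765 -0.0022  0.0993]
```

```bash
python3 -m pendant '[{"dp":[0.05,0,0],"rotation":[0,0,0],"jaw":0},{"dp":[0.09,0,0],"rotation":[0,0,0],"jaw":0},{"dp":[0.12,0,0],"rotation":[0,0,0],"jaw":0},{"dp":[0.15,0,0],"rotation":[0,0,0],"jaw":0},{"dp":[0.15,0,0],"rotation":[0,0,0],"jaw":0}]'
python3 lev.py
```

```text
time: 18.27
ee_pos: [0.4764, 0.0209, 0.0992]
eef_rot: [0.707, 0.708, 0.0, -0.0]
ft_force: [-0.8, -1.0, -0.6]
width: 0.0008
grip_force: 0.6
[-0.8 -1.  -0.6] [-0.23  0.09 -0.04]
2387 knob 0.0997407114723059 175.7120715605476
bar 1843 176.97078616918708
dp [ 0.1147  0.0024 -0.0046] rot [ 0.0001 -0.0001  0.0002] yaw 90.09 tcp [0.4767 0.0208 0.0993]
```

```bash
python3 -m pendant '[{"dp":[0.03,0,0],"rotation":[0,0,0],"jaw":0},{"dp":[0.05,0,0],"rotation":[0,0,0],"jaw":0},{"dp":[0.06,0,0],"rotation":[0,0,0],"jaw":0},{"dp":[0.06,0,0],"rotation":[0,0,0],"jaw":0}]'
python3 lev.py
```

```text
time: 18.82
ee_pos: [0.4768, 0.0295, 0.0994]
eef_rot: [0.707, 0.707, 0.0, 0.0]
ft_force: [0.8, -1.9, -0.6]
width: 0.0004
grip_force: 0.9
[ 0.8 -1.9 -0.6] [-0.46 -0.33 -0.05]
2499 knob 0.09941813124587584 169.20846980798302
bar 1837 170.19263904852085
dp [ 0.0565  0.0017 -0.0043] rot [ 0.0001 -0.      0.0002] yaw 90.06 tcp [0.4768 0.0295 0.0994]
```

```bash
python3 -m pendant '[{"dp":[0.012,0,0],"rotation":[0,0,0],"jaw":0},{"dp":[0.025,0,0],"rotation":[0,0,0],"jaw":0},{"dp":[0.025,0,0],"rotation":[0,0,0],"jaw":0}]'
python3 lev.py
```

```text
time: 19.25
ee_pos: [0.4767, 0.033, 0.0993]
eef_rot: [0.707, 0.707, 0.0, 0.0]
ft_force: [1.7, -3.6, -0.5]
width: 0.0005
grip_force: 1.6
[ 1.7 -3.6 -0.5] [-0.82 -0.56 -0.01]
2535 knob 0.0992480364801846 167.14698970836886
bar 1846 167.56988856071047
dp [ 0.0331  0.0027 -0.0046] rot [0.     0.     0.0002] yaw 90.06 tcp [0.4766 0.033  0.0993]
```

```bash
python3 -m pendant '[{"dp":[0.012,0,0],"rotation":[0,0,0],"jaw":0},{"dp":[0.025,0,0],"rotation":[0,0,0],"jaw":0},{"dp":[0.025,0,0],"rotation":[0,0,0],"jaw":0}]'
python3 lev.py
python3 -m pendant '[{"dp":[0.012,0,0],"rotation":[0,0,0],"jaw":0},{"dp":[0.02,0,0],"rotation":[0,0,0],"jaw":0},{"dp":[0.02,0,0],"rotation":[0,0,0],"jaw":0}]'
python3 lev.py
```

```text
time: 19.68
ee_pos: [0.4767, 0.0363, 0.0993]
eef_rot: [0.707, 0.707, -0.0, 0.0]
ft_force: [1.8, -5.1, -0.3]
width: 0.0001
grip_force: 2.2
[ 1.8 -5.1 -0.3] [-1.23 -0.59 -0.05]
2541 knob 0.09906989001744383 164.8788588474616
bar 1816 165.06637681811102
dp [ 0.0112  0.0023 -0.0048] rot [0.0001 0.0001 0.0001] yaw 90.03 tcp [0.4767 0.0363 0.0993]
time: 20.1
ee_pos: [0.4767, 0.039, 0.0993]
eef_rot: [0.707, 0.707, -0.0, 0.001]
ft_force: [2.8, -6.4, 0.4]
width: 0.0002
grip_force: 2.8
[ 2.8 -6.4  0.4] [-1.53 -0.73 -0.11]
2575 knob 0.09881311720533098 163.13964057394236
bar 1818 163.11269332248204
dp [-0.0064  0.0015 -0.0047] rot [0.0001 0.0002 0.    ] yaw 90.01 tcp [0.4768 0.039  0.0993]
```

```bash
python3 -m pendant '[{"dp":[0.01,0,0],"rotation":[0,0,0],"jaw":0},{"dp":[0.02,0,0],"rotation":[0,0,0],"jaw":0},{"dp":[0.02,0,0],"rotation":[0,0,0],"jaw":0}]'
python3 lev.py
```

```text
time: 20.52
ee_pos: [0.4768, 0.0417, 0.0993]
eef_rot: [0.707, 0.707, -0.0, 0.001]
ft_force: [3.0, -8.3, -0.4]
width: 0.0001
grip_force: 3.0
[ 3.  -8.3 -0.4] [-1.73 -0.72 -0.1 ]
2605 knob 0.098522764169894 161.20816330623776
bar 1803 161.09908733351315
dp [-0.0245  0.0014 -0.0048] rot [ 0.0001  0.0002 -0.    ] yaw 90.0 tcp [0.4768 0.0417 0.0993]
```

```bash
python3 -m pendant '[{"dp":[-0.03,0,0],"rotation":[0,0,0],"jaw":0},{"dp":[-0.2,0,0],"rotation":[0,0,0],"jaw":0},{"dp":[-0.4,0,-0.05],"rotation":[0,0,0],"jaw":0},{"dp":[-0.5,0,-0.4],"rotation":[0,0,0],"jaw":0},{"dp":[-0.5,0,-0.8],"rotation":[0,0,0],"jaw":0.5},{"dp":[-0.3,0,-1],"rotation":[0,0,0],"jaw":0.5},{"dp":[-0.3,0,-1],"rotation":[0,0,0],"jaw":0.5}]'
python3 - <<'E'
from h import *
c=camera("wrist");save(c,"w8.png")
P=cloud(c);d=P[...,:2]-np.array([.5553,.0325]);Z=P[...,2];rr=np.hypot(d[...,0],d[...,1])
b=(Z>.108)&(Z<.118)&(rr>.066)&(rr<.088)&(d[...,0]<0);k=d[b].mean(0);print("bar",b.sum(),np.degrees(np.arctan2(k[1],k[0]))%360)
m=(Z>.124)&(Z<.135)&(rr<.12)&(rr>.07);k=d[m].mean(0);print("handle",m.sum(),np.median(Z[m]),np.degrees(np.arctan2(k[1],k[0])))
t=(Z>.148)&(Z<.165)&(rr<.07);q=P[t][:,:2];print("tab",t.sum(),cv2.minAreaRect((q*1000).astype(np.float32)))
h=62.9;a=np.radians(h);go([.5553+.034*np.cos(a),.0325+.034*np.sin(a),.22],h)
E
```

```text
time: 21.45
ee_pos: [0.4774, 0.001, 0.2513]
eef_rot: [0.705, 0.709, 0.001, 0.001]
ft_force: [-0.8, 0.2, -1.4]
width: 0.0229
grip_force: 0.0
bar 450 163.36752193010187
handle 1695 0.12860780152689127 62.768660988627495
tab 820 ((572.6239624023438, 65.75904846191406), (28.169445037841797, 10.303251266479492), 62.0966796875)
dp [0.4211 0.6287 0.1988] rot [0.0002 0.     0.0758] yaw 90.2 tcp [ 0.4767 -0.0007  0.2497]
```

View pics/w8.png

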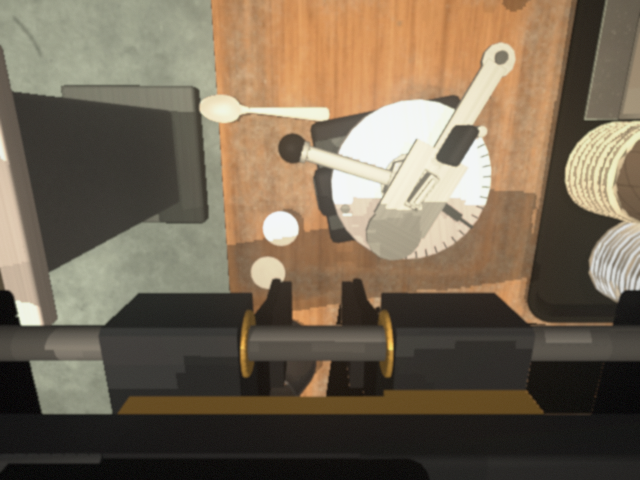

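```bash
python3 -m pendant '[{"dp":[0.05,0,0],"rotation":[0,0,0],"jaw":0},{"dp":[0.07,0,0.1],"rotation":[0,0,0],"jaw":0},{"dp":[0.07,0,0.3],"rotation":[0,0,0],"jaw":0},{"dp":[0.07,0,0.6],"rotation":[0,0,0],"jaw":0},{"dp":[0.07,0,0.9],"rotation":[0,0,0],"jaw":0},{"dp":[0.07,0,1],"rotation":[0,0,0],"jaw":0},{"dp":[0.07,0,1],"rotation":[0,0,0],"jaw":0}]'
python3 lev.py
```

```text
time: 22.38
ee_pos: [0.4759, 0.0089, 0.0987]
eef_rot: [0.706, 0.708, -0.0, -0.001]
ft_force: [0.1, -0.1, -0.2]
width: 0.0005
grip_force: 0.0
[ 0.1 -0.1 -0.2] [-0.06 -0.09 -0.03]
2880 knob 0.09586070310585917 172.3422681326489
bar 2030 167.87634763116873
dp [ 0.1946  0.0016 -0.001 ] rot [ 0.     -0.0001  0.0003] yaw 90.09 tcp [0.4768 0.0088 0.0998]
```

```bash
python3 -m pendant '[{"dp":[0.1,0,0],"rotation":[0,0,0],"jaw":0},{"dp":[0.16,0,0],"rotation":[0,0,0],"jaw":0},{"dp":[0.2,0,0],"rotation":[0,0,0],"jaw":0},{"dp":[0.22,0,0],"rotation":[0,0,0],"jaw":0},{"dp":[0.22,0,0],"rotation":[0,0,0],"jaw":0}]'
python3 lev.py
```

```text
time: 23.05
ee_pos: [0.4771, 0.0404, 0.0995]
eef_rot: [0.707, 0.707, -0.0, 0.001]
ft_force: [1.2, -3.4, 1.3]
width: 0.0006
grip_force: 1.8
[ 1.2 -3.4  1.3] [-0.95 -0.4  -0.07]
2576 knob 0.09866317829407885 162.0152185026988
bar 1800 161.91540813834362
dp [-0.0161  0.0003 -0.0035] rot [ 0.0001  0.0002 -0.    ] yaw 90.0 tcp [0.477  0.0404 0.0995]
```

```bash
python3 -m pendant '[{"dp":[0.012,0,0],"rotation":[0,0,0],"jaw":0},{"dp":[0.025,0,0],"rotation":[0,0,0],"jaw":0},{"dp":[0.025,0,0],"rotation":[0,0,0],"jaw":0}]'
python3 lev.py
```

```text
time: 23.48
ee_pos: [0.4772, 0.0433, 0.0994]
eef_rot: [0.707, 0.707, -0.0, 0.001]
ft_force: [1.6, -7.9, 1.3]
width: 0.0005
grip_force: 3.2
[ 1.6 -7.9  1.3] [-1.75 -0.68 -0.12]
2604 knob 0.09846718332076758 159.96092342741582
bar 1789 159.79857702170017
dp [-0.0353 -0.001  -0.0038] rot [ 0.0002  0.0003 -0.0001] yaw 89.95 tcp [0.4771 0.0433 0.0994]
```

```bash
python3 -m pendant '[{"dp":[0.012,0,0],"rotation":[0,0,0],"jaw":0},{"dp":[0.024,0,0],"rotation":[0,0,0],"jaw":0},{"dp":[0.024,0,0],"rotation":[0,0,0],"jaw":0}]'
python3 lev.py
python3 -m pendant '[{"dp":[-0.03,0,0],"rotation":[0,0,0],"jaw":0},{"dp":[-0.2,0,0],"rotation":[0,0,0],"jaw":0},{"dp":[-0.4,0,-0.05],"rotation":[0,0,0],"jaw":0},{"dp":[-0.5,0,-0.4],"rotation":[0,0,0],"jaw":0},{"dp":[-0.5,0,-0.8],"rotation":[0,0,0],"jaw":0.35},{"dp":[-0.3,0,-1],"rotation":[0,0,0],"jaw":0.35},{"dp":[-0.3,0,-1],"rotation":[0,0,0],"jaw":0.35}]'
python3 - <<'E'
from h import *
c=camera("wrist");save(c,"w9.png")
P=cloud(c);d=P[...,:2]-np.array([.5553,.0325]);Z=P[...,2];rr=np.hypot(d[...,0],d[...,1])
t=(Z>.148)&(Z<.165)&(rr<.07);q=P[t][:,:2];print("tab",t.sum(),cv2.minAreaRect((q*1000).astype(np.float32)))
h=62.4;a=np.radians(h);go([.5726-.004*np.cos(a),.0658-.004*np.sin(a),.22],h)
E
```

```text
time: 23.9
ee_pos: [0.4771, 0.0466, 0.0994]
eef_rot: [0.708, 0.707, -0.001, 0.001]
ft_force: [2.5, -8.9, 1.5]
width: 0.0005
grip_force: 3.6
[ 2.5 -8.9  1.5] [-1.92 -0.71 -0.11]
2658 knob 0.0984643924366214 157.85116106503892
bar 1750 157.4501210166603
dp [-0.0571 -0.0009 -0.004 ] rot [ 0.0001  0.0004 -0.0002] yaw 89.94 tcp [0.4771 0.0466 0.0994]
time: 24.82
ee_pos: [0.4774, 0.0065, 0.2513]
eef_rot: [0.706, 0.709, 0.001, 0.001]
ft_force: [0.4, -1.2, 0.2]
width: 0.0229
grip_force: 0.0
tab 811 ((572.7252197265625, 65.68091583251953), (28.137516021728516, 10.614497184753418), 62.89696502685547)
dp [0.3814 0.6277 0.1989] rot [0.0002 0.0001 0.0771] yaw 90.17 tcp [0.4767 0.0048 0.2498]
```

```bash
python3 -m pendant '[{"dp":[0.38,0.627,0.2],"rotation":[0,0,0.0768],"jaw":0.3},{"dp":[0.38,0.627,0.2],"rotation":[0,0,0.0768],"jaw":0.3},{"dp":[0.38,0.627,0.2],"rotation":[0,0,0.0768],"jaw":0.3},{"dp":[0.38,0.627,0.2],"rotation":[0,0,0.0768],"jaw":0.3},{"dp":[0.38,0.627,0.2],"rotation":[0,0,0.0768],"jaw":0.3}]' 40
python3 - <<'E'
from h import *
h=62.6;a=np.radians(h);go([.5726-.004*np.cos(a),.0657-.004*np.sin(a),.1315],h);print(r.read_state()["width"])
E
```

```text
time: 25.5
ee_pos: [0.5698, 0.0605, 0.2184]
eef_rot: [0.855, 0.519, -0.001, -0.0]
ft_force: [-0.5, -0.3, 0.8]
width: 0.0266
grip_force: 0.0
dp [0.0134 0.0011 0.5796] rot [-0.0002  0.0001 -0.0002] yaw 62.54 tcp [0.5698 0.0605 0.2184]
0.026641086637097397
```

```bash
python3 -m pendant '[{"dp":[0.013,0.001,0.2],"rotation":[0,0,0],"jaw":0.3},{"dp":[0.013,0.001,0.45],"rotation":[0,0,0],"jaw":0.3},{"dp":[0.013,0.001,0.57],"rotation":[0,0,0],"jaw":0.3},{"dp":[0.013,0.001,0.579],"rotation":[0,0,0],"jaw":0.3},{"dp":[0.013,0.001,0.579],"rotation":[0,0,0],"jaw":0},{"dp":[0.013,0.001,0.579],"rotation":[0,0,0],"jaw":0},{"dp":[0.013,0.001,0.579],"rotation":[0,0,0],"jaw":0},{"dp":[0.013,0.001,0.579],"rotation":[0,0,0],"jaw":0}]' 40
python3 -m pendant '[{"dp":[0,0,0],"rotation":[0,0,0],"jaw":0},{"dp":[0,0,0],"rotation":[0,0,0],"jaw":0}]'
```

```text
time: 26.5
ee_pos: [0.5712, 0.0632, 0.1335]
eef_rot: [0.855, 0.518, -0.0, -0.0]
ft_force: [-5.2, 1.4, 6.3]
width: 0.0096
grip_force: 40.0
time: 26.75
ee_pos: [0.5712, 0.0632, 0.1335]
eef_rot: [0.855, 0.519, -0.0, -0.0]
ft_force: [-5.0, 0.8, 5.2]
width: 0.0097
grip_force: 40.0
```

```bash
python3 -m pendant '[{"dp":[0,0,-0.03],"rotation":[0,0,0],"jaw":0},{"dp":[0,0,-0.07],"rotation":[0,0,0],"jaw":0},{"dp":[0,0,-0.12],"rotation":[0,0,0],"jaw":0},{"dp":[0,0,-0.2],"rotation":[0,0,0],"jaw":0},{"dp":[0,0,-0.35],"rotation":[0,0,0],"jaw":0},{"dp":[0,0,-0.4],"rotation":[0,0,0],"jaw":0},{"dp":[0,0,-0.4],"rotation":[0,0,0],"jaw":0}]'
python3 - <<'E'
from h import *
c=camera("scene");s=c["image"];cv2.imwrite("pics/s9.png",cv2.resize(s[140:300,230:430],(800,640))[:600,:,::-1])
go([.45,.20,.19],40)
P=cloud(c);a=np.radians(62.5);e=np.array([np.cos(a),np.sin(a)]);d=P[...,:2]-np.array([.5553,.0325]);u=d@e;v=d@[-e[1],e[0]];Z=P[...,2]
m=(Z>.155)&(Z<.215)&(abs(v)<.04)
for lo in(-.05,-.03,.07,.09):
    k=m&(u>lo)&(u<lo+.02);print(lo,k.sum(),np.median(Z[k]) if k.any() else "")
E
```

```text
time: 27.62
ee_pos: [0.572, 0.0623, 0.193]
eef_rot: [0.855, 0.518, 0.001, 0.001]
ft_force: [0.1, -0.2, -1.7]
width: 0.0097
grip_force: 40.0
dp [ 0.4381 -1.1444  0.0146] rot [0.0001 0.     0.0622] yaw 62.39 tcp [0.5717 0.0622 0.1923]
-0.05 121 0.18878674035914123
-0.03 136 0.1891662753774455
0.07 65 0.18846839585689507
0.09 71 0.18811037304681194
```

View pics/s9.png

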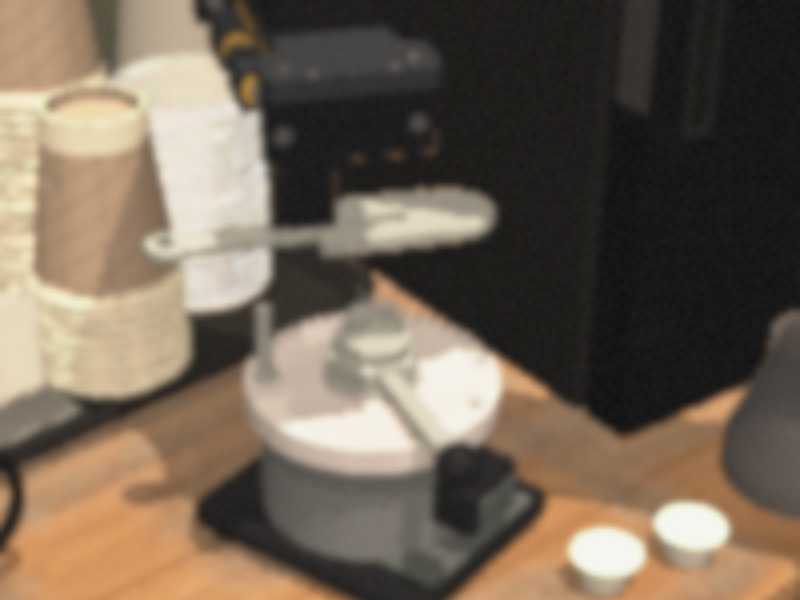

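```bash
python3 -m pendant '[{"dp":[0.1,-0.3,0],"rotation":[0,0,0],"jaw":0},{"dp":[0.25,-0.6,0],"rotation":[0,0,0.02],"jaw":0},{"dp":[0.4,-0.95,0],"rotation":[0,0,0.04],"jaw":0},{"dp":[0.4,-0.95,0],"rotation":[0,0,0.0622],"jaw":0},{"dp":[0.4,-0.95,0],"rotation":[0,0,0.0622],"jaw":0}]'
python3 - <<'E'
from h import *
go([.4956,.2902,.12],40)
E
```

```text
time: 28.3
ee_pos: [0.4728, 0.1814, 0.192]
eef_rot: [0.939, 0.343, -0.0, 0.001]
ft_force: [0.3, -0.1, -1.9]
width: 0.0096
grip_force: 40.0
dp [ 0.5837 -0.4574  0.479 ] rot [0.0001 0.0001 0.0003] yaw 40.09 tcp [0.4728 0.1814 0.192 ]
```

```bash
python3 -m pendant '[{"dp":[0.25,-0.457,0.1],"rotation":[0,0,0.0003],"jaw":0},{"dp":[0.584,-0.457,0.4],"rotation":[0,0,0.0003],"jaw":0},{"dp":[0.584,-0.457,0.6],"rotation":[0,0,0.0003],"jaw":0},{"dp":[0.584,-0.457,0.9],"rotation":[0,0,0.0003],"jaw":0},{"dp":[0.584,-0.457,0.9],"rotation":[0,0,0.0003],"jaw":0}]'
python3 - <<'E'
from h import *
go([.4956,.2902,.011],40)
E
```

```text
time: 28.92
ee_pos: [0.4945, 0.2885, 0.0539]
eef_rot: [0.94, 0.342, -0.003, 0.0]
ft_force: [-0.8, 0.4, -0.9]
width: 0.0098
grip_force: 40.0
dp [ 0.0149 -0.0032  0.2858] rot [-0.0003  0.001   0.0001] yaw 40.02 tcp [0.4945 0.2885 0.0539]
```

```bash
python3 -m pendant '[{"dp":[0,0,0.15],"rotation":[0,0,0],"jaw":0},{"dp":[0,0,0.23],"rotation":[0,0,0],"jaw":0},{"dp":[0,0,0.265],"rotation":[0,0,0],"jaw":0},{"dp":[0,0,0.28],"rotation":[0,0,0],"jaw":0},{"dp":[0,0,0.28],"rotation":[0,0,0],"jaw":0}]'
```

```text
time: 29.55
ee_pos: [0.4963, 0.2906, 0.0158]
eef_rot: [0.94, 0.341, 0.0, 0.0]
ft_force: [-0.9, 0.1, -1.3]
width: 0.0096
grip_force: 40.0
```

```bash
python3 -m pendant '[{"dp":[0,0,0.015],"rotation":[0,0,0],"jaw":0},{"dp":[0,0,0.03],"rotation":[0,0,0],"jaw":0},{"dp":[0,0,0.035],"rotation":[0,0,0],"jaw":0},{"dp":[0,0,0.035],"rotation":[0,0,0],"jaw":0}]'
```

```text
time: 30.05
ee_pos: [0.4961, 0.2904, 0.0106]
eef_rot: [0.94, 0.341, 0.0, 0.0]
ft_force: [-2.5, -1.4, 5.7]
width: 0.0098
grip_force: 40.0
```

Key is on the table; release, rise and back away to the viewpoint.

```bash
python3 -m pendant '[{"dp":[0,0,0],"rotation":[0,0,0],"jaw":0.4},{"dp":[0,0,0],"rotation":[0,0,0],"jaw":0.4},{"dp":[0,0,0],"rotation":[0,0,0],"jaw":0.4},{"dp":[0,0,0],"rotation":[0,0,0],"jaw":0.4},{"dp":[0,0,-0.2],"rotation":[0,0,0],"jaw":0.4},{"dp":[0,0,-0.6],"rotation":[0,0,0],"jaw":0.4},{"dp":[0,0,-1],"rotation":[0,0,0],"jaw":0.4},{"dp":[-0.3,0.3,-1],"rotation":[0,0,0],"jaw":0.4}]'
python3 -m pendant '[{"dp":[-0.2,0.9,-0.5],"rotation":[0,0,0],"jaw":0.4},{"dp":[-0.3,0.9,-0.5],"rotation":[0,0,0],"jaw":0.4},{"dp":[-0.3,0.9,-0.5],"rotation":[0,0,0],"jaw":0.4},{"dp":[-0.3,0.9,-0.5],"rotation":[0,0,0],"jaw":0.4}]'
python3 - <<'E'
from h import *
import key
key.key("w10.png")
c=camera("wrist");t=camera("top");im=c["image"]
P=cloud(c);d=P[...,:2]-np.array([.5553,.0325]);Z=P[...,2];rr=np.hypot(d[...,0],d[...,1])
ys,xs=np.nonzero((rr<.075)&(Z>.09));print(xs.min(),xs.max(),ys.min(),ys.max())
m=(Z>.137)&(Z<.145)&(rr<.03);print(m.sum(),cv2.minAreaRect((P[m][:,:2]*1000).astype(np.float32)))
cr=im[max(0,ys.min()):ys.max()+1,max(0,xs.min()):xs.max()+1];f=560/max(cr.shape[:2]);cr=cv2.resize(cr,None,fx=f,fy=f,interpolation=cv2.INTER_CUBIC)
tt=cv2.resize(t["image"][175:325,160:380],(240,164))
o=np.zeros((600,800,3),np.uint8);o[:cr.shape[0],:cr.shape[1]]=cr;o[:164,560:]=tt
cv2.imwrite("pics/f.png",o[:,:,::-1]);print(r.read_state()["ee_pos"])
E
```

```text
time: 31.05
ee_pos: [0.4911, 0.2342, 0.1651]
eef_rot: [0.939, 0.345, 0.004, -0.002]
ft_force: [0.7, -1.0, -0.1]
width: 0.0349
grip_force: 0.0
time: 31.55
ee_pos: [0.544, 0.0928, 0.236]
eef_rot: [0.941, 0.339, 0.001, 0.001]
ft_force: [0.0, 1.0, -0.1]
width: 0.035
grip_force: 0.0
454 ((489.7731018066406, 283.9251708984375), (171.12313842773438, 45.78852081298828), 40.217079162597656) 0.0059472380592602014
71 ((470.2314147949219, 267.2917175292969), (29.242414474487305, 10.928316116333008), 39.6128044128418) 0.0059472380592602014
26 ((548.8475952148438, 333.0473327636719), (7.508386135101318, 7.629439353942871), 39.64282989501953) 0.0059472380592602014
tab 446 ((499.7084045410156, 290.7145690917969), (27.472400665283203, 10.769208908081055), 39.681236267089844)
302 639 181 479
291 ((555.7600708007812, 32.777671813964844), (25.777809143066406, 7.7533674240112305), 55.90589904785156)
[0.5419323  0.09692607 0.23471923]
```

View pics/f.png

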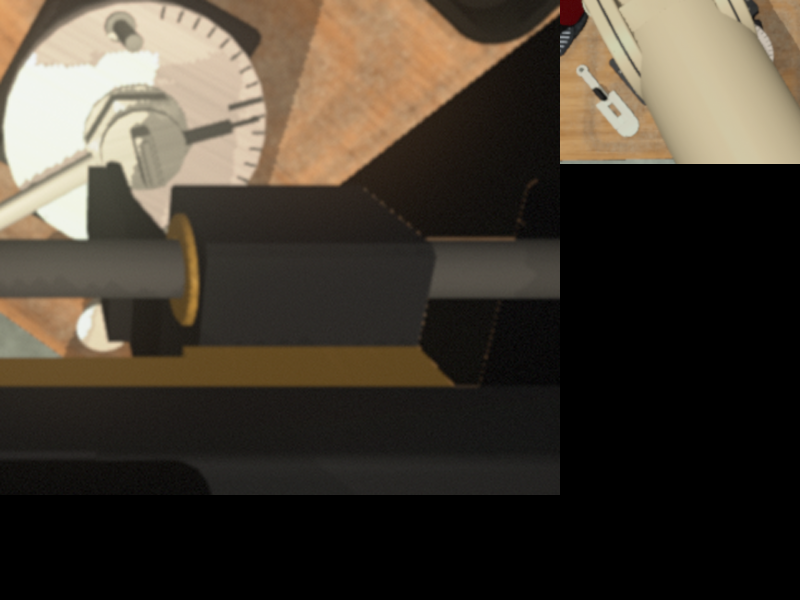

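Run:
```python
from h import *
import pickle
A=np.array([.5553,.0325])
def hd(c,uv,z=.098):
    k=ray(c,uv,z)[:2]-A;return np.round([np.hypot(*k),np.degrees(np.arctan2(k[1],k[0]))],3)
T=pickle.load(open("d0.pkl","rb"))["top"]
for p in((335,205.6),(337.5,202),(340,198.4)): print("mark0",hd(T,p))
c=camera("wrist");im=c["image"];print(r.read_state()["ee_pos"])
# dark pixels on plate by polar profile
P=cloud(c);g=cv2.cvtColor(im,cv2.COLOR_RGB2GRAY);d=P[...,:2]-A;Z=P[...,2];rr=np.hypot(d[...,0],d[...,1]);an=np.degrees(np.arctan2(d[...,1],d[...,0]))
m=(rr>.05)&(rr<.062)&(abs(Z-.098)<.005)
for a in np.arange(-50,-10,1.):
    k=m&(an>=a)&(an<a+1)
    if k.any(): print(a+.5,int(np.median(g[k])),g[k].min(),end=" | ")
q=(Z>.113)&(Z<.125)&(rr>.035)&(rr<.058);print("\npointer",q.sum(),np.median(an[q]),rr[q].max(),np.median(Z[q]))
```

```text
mark0 [  0.049 -32.703]
mark0 [  0.057 -33.107]
mark0 [  0.066 -33.407]
[0.54183208 0.09719526 0.23470316]
-49.5 205 145 | -48.5 205 173 | -47.5 203 178 | -46.5 201 179 | -45.5 190 167 | -44.5 193 175 | -43.5 160 145 | -42.5 162 147 | -41.5 183 119 | -40.5 202 140 | -39.5 205 199 | -38.5 206 199 | -37.5 200 195 | -36.5 197 167 | -35.5 166 142 | -34.5 122 102 | -33.5 104 97 | -32.5 136 104 | -31.5 184 137 | -30.5 208 188 | -29.5 211 192 | -28.5 211 191 | -27.5 205 191 | -26.5 195 151 | -25.5 195 147 | -24.5 207 191 | -23.5 200 194 | -22.5 212 194 | -21.5 204 195 | -20.5 210 194 | -19.5 201 195 | -18.5 197 155 | -17.5 197 147 | -16.5 198 190 | -15.5 200 197 | -14.5 201 198 | -13.5 201 198 | -12.5 200 197 | -11.5 200 193 | -10.5 199 157 | 
pointer 286 52.63556720703471 0.05795377448377509 0.12058424251848024
```

```bash
python3 -c "
from h import *
print(r.read_state()['joint_vel'].round(3));print(r.close_job())"
```

```text
[-0.007  0.003  0.    -0.001  0.001  0.001  0.004]
the job is handed in; nothing more can be done
None
```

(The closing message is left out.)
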